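# Lock a mould's safety strap

## Task

Lock the safety strap of the leaning mould for storage: pull the black locking knob out as far as it goes, then swing the strap across the joint into its catch until it rests against the stop, and last push the knob fully home so that its pin passes through the strap's eye. Leave the other things on the bench where they are, and do not bang the mould.

Things in the scene. Friction and masses are not known exactly. Their poses are not given: they have to be found in the camera images.
- mould: Fixed injection mould leaning on a timber cradle; flat face 250 x 350 mm, tilted 0.61 rad (35 deg) from level. Origin: on the face near its middle, 130 mm above the bench. Axes: z = square out of the face, x = up the slope, y = across it, from the strap's pivot to the catch. Offsets (x, y, z) below are in mm in this frame. Approach the knob and post square to the face (tool along -z)
- guard (a point): Middle of the top edge, on the near side, of the guard plate: 15 mm thick, 150 mm tall, 300 mm wide, standing square on the face along its upper edge. Offset (115, 0, 150). Its top is about 330 mm over the bench: go round or over it. It overhangs the knob and blocks a gripper coming straight down. Site axes = mould axes
- catch (a point): Centre of the knob's hole at the top of the catch, offset (20, 70, 34). The catch is a dark C-shaped bracket, 60 mm wide in y, x from 0 to 55: a back wall upslope and a top under which the strap's end slides. Site axes = mould axes. Apart from catch, strap and guard nothing stands over 10 mm on the face, but two 50 mm tall ribs by the guard at y = -135 and +140
- pivot (a point): Point on the strap's hinge axis, at mould offset (20, -90, 18) mm, level with the strap's upper surface. The hinge axis is the mould's z. Site axes = mould axes
- post (a point): Middle of the grip length of the round upright finger post on the strap, 16 mm in diameter, rising from the strap's upper surface (z = 18) to z = 68, square to the face; this point is at z = 48, 85 mm from the hinge axis. The point turns with the strap: its y points along the strap away from the hinge, its z is the mould's z
- eye (a point): Centre of the 20 x 20 mm eye in the free end of the strap, at the upper surface, 160 mm from the hinge axis. The strap is a plain light metal bar about 200 mm long in all, 32 to 44 mm wide, 8 mm thick, its underside 10 mm over the face; when closed the eye is under the knob
- strap (a joint): Angle of the strap (rad). 0 = closed against its stop, lying along the mould's +y with its end in the catch; grows as it swings down the slope (towards -x) to 1.4. Stiff hinge: stays where left; 4 to 6 N at the post moves it. A knob not pulled out blocks it at about 0.2; the pin enters the eye only within about 0.02 of 0
- knob_mid (a point): Point on the axis of the black cylindrical knob, 34 mm in diameter and 36 mm tall, 22 mm above its underside and 14 mm below its flat top. With the knob home this point is at mould offset (20, 70, 62) mm. Site axes = mould axes; the knob moves along z only. Under the knob runs a 12 mm steel pin through the catch into the mould
- knob (a joint): How far the knob is pulled out (m): 0 = fully home, 0.03 = fully out. Friction of about 6 N holds it wherever it is left; it takes 5 to 8 N to pull or push
- hexkey: Bystander: dark L-shaped hex key, 170 mm long and 10 mm thick, lying on the bench before the mould's low side; origin under its middle
- tin: Bystander: squat metal tin, 72 mm in diameter, 55 mm tall, standing on the bench by the mould's low side; origin under its centre
- pin_a: Bystander: steel guide pin standing on its 34 mm head, 90 mm tall, behind the mould's high side; origin under its centre
- pin_b: Bystander: another like guide pin; origin under its centre
- hammer: Bystander: hammer with brass head lying on the bench at the robot's left
- flask: Bystander: glass bottle, 60 mm in diameter, 140 mm tall, standing at the robot's left; origin under its centre
- wheel: Bystander: reddish grinding wheel, 100 mm in diameter, 14 mm thick, lying flat at the robot's right; origin under its centre

How it is judged (in metres and radians):
On the way, in this order (a step that is already met when the one before it is completed fails the run):
1. the knob is pulled out at least 20 mm while the strap is still open (value of joint knob above 0.02 m and value of joint strap above 0.4 rad), for 0.2 s.
2. the strap rests closed in its catch while the knob is still out (value of joint strap below 0.02 rad and value of joint knob above 0.018 m), for 0.2 s.
3. the knob is pressed home through the strap's eye (value of joint strap below 0.03 rad and value of joint knob below 0.003 m), for 0.2 s.
At the end, for the whole second after the job is handed in: The strap lies in its catch (within 0.03 rad of its stop) and the knob is home to within 3 mm, its pin through the eye (all of step 3); the robot touches nothing.
It fails at once if a bystander is moved by more than 20 mm (distance of any of hexkey, tin, pin_a, pin_b, hammer, flask, wheel from where it was at the start of the episode above 0.02 m).
It fails at once if the robot bangs the mould with more than 80 N (contact force between the arm and mould above 80 N).
It also fails if it takes over 69 s, if anything falls off the work surface, if the arm or the gripper's body presses on something with over 40 N, if the wrist force passes 120 N, or if a joint passes its speed limit or range.

## Robot

A 6-joint arm with a two-finger parallel gripper is mounted at the origin on the work surface. World frame = base frame: x ahead of the robot, y to its left, z up, the work surface at z = 0. Lengths are in mm, angles in rad, forces in N, time in s.
With the tool pointing down it reaches from about 275 to 1000 mm from the base axis. Payload 8.4 kg.
Tool frame: the origin (TCP) lies at the very end of the fingers, on their centre line; the grasp point (between the pads) lies 19 mm behind it; z points along the fingers, y is the line along which they close (so a half turn about z gives the same grasp; the last joint's range is limited). The gripper opens to 85 mm and grips with 20 to 120 N. Pads are 22 mm wide; open, the fingers measure 114 mm over their backs; the gripper's body (76 mm by 85 mm) begins 54 mm behind the grasp point. The pads swing forward as they close: fully open they stand 13 mm farther back than shut.
Start: joints at [-0.002, 0.353, 1.633, -0, 1.155, -0.002], TCP at [625.002, -0, 231.281] pointing down, gripper open.
Joint ranges: [-2.63, 2.63], [-0.92, 2.1], [0.06, 2.66], [-1.3, 4.44], [0, 2.69], [-3.02, 3.02]. Speed limits (rad/s): [2.22, 2.22, 2.79, 3.14, 3.14, 3.14].

## Interface

Orientations are given as [roll, pitch, yaw] about the fixed x, y, z axes, in that order (R = Rz(yaw) Ry(pitch) Rx(roll)).
In Python, from rig import r, vision gives the robot as it stands. The module is installed in compiled form; this text tells all that it offers.
- The arm moves only by the tool play_rows, never from a script. Its argument "steps" is a list of rows, each an object with "delta_pos": the shift along the tool's x, y, z in cm, a list of three; "yaw": the turn about the tool's z in rad; "jaw": the opening in per cent of the stroke, from 0 (shut) to 100 (fully open). A call has exactly 8 rows; each row is the pose to reach, as a shift and turn from the pose commanded when the call began, along the tool's axes at that moment; what a row does not reach only later rows make up. A row lasts 1/10 s, in which the tool goes at most 50 mm and 8.59 degrees, less where a joint would pass 70% of its speed; a pose out of reach is approached as far as the arm can. A call with a gripper value outside its range is refused whole. The fingers move at their own pace and stop on an object; "grip_force" is the grip in N (left out, the last holds). Time passes only in rows, so rows that repeat a pose let the fingers close, or fill a call up. It gives the time, the measured TCP pose, the force, the opening and the grip force at its end, in the units of the state.
- r.sense(): the state, without advancing time (a new reading comes with each control period).
- vision.grab_frame(name): name is "scene" or "side" or "wrist"; returns (picture, depth): 480x640x3 uint8, red, green, blue; 480x640 float32, mm along the optical axis (not along the pixel's ray), 0 where there is no reading.
- vision.calibration(name): a dict with "mtx" (3x3 intrinsics, pixels), "extrinsics" (4x4, takes a point from camera to world coordinates). Camera axes: x right, y down, z forward; pixel columns grow to the right and rows downward; lengths in mm; the calibration is good to about 2 mm. A picture is of the moment at which its call begins: read the wrist's pose just before it. calibration takes no time and is no camera call; for the wrist camera it gives the pose at the moment of the call.
- r.sign_off(): hands the job in; it is judged then, once.
Trained networks look in the newest picture that a camera, given by its name, has taken for a name from the list of things; names that differ only in an ending like _2 or _b are one class to them, and where a whole thing is asked for, a point or a joint stands for the part that bears it (a point fixed in the world has none). Each returns a list of dicts, best first, with "conf" (0 to 1); they miss things now and then, are a little off and sometimes report something else, mostly with a low value. They report only what shows in the picture. A call takes as long as a camera call.
- vision.cut_out(camera, thing): "region" (480x640 bool, what is visible of it) and "uv" ([column, row] in pixels, amid what is visible of it).
- vision.landmark_of(camera, thing): "uv" ([column, row] in pixels: a listed point, or the origin of a listed thing).
The state is a dict: "clock": time; "qpos": joint angles; "qvel": joint speeds; "joint_efforts": joint torques, N m; "eef_pos": TCP position; "tcp_rot": TCP orientation; "contact_force": force on the tool from outside, world axes, zero at the start; "wrist_torque": the same for the moment, N m; "opening": opening from 0.0 (shut) to 1.0 (fully open); "grasp_force": force on a finger pad.
Only numpy, scipy, OpenCV 4.12 (cv2) and the standard library are available. Lean on these libraries where they do the work, as an engineer would, in place of code of your own. Each camera call takes 0.05 s, during which the arm holds its last target. There are 200 camera calls.

## Working session

There is one attempt and no reset: what is moved stays moved. The work goes in short steps, Python scripts to look and compute and a tool call to move; the robot and the scene stay as the last step left them, time stands still between calls to the robot, and variables do not carry over. Pictures are saved under pics/ and viewed, at most 10 in all, crops included, and the job is handed in when it is done.

Besides the shell and the picture viewer there is one more tool, called by a JSON object that holds its "api" and its "payload". play_rows: Moves the arm, as the interface text tells. Its arguments: {"type":"object","properties":{"steps":{"type":"array"},"grip_force":{"type":"number"}},"required":["steps"]}

```bash
mkdir -p pics; cat > h.py <<'E'
from rig import r, vision
import numpy as np, cv2
from scipy.spatial.transform import Rotation as R
def px2w(cam,uv,d,cal=None):
    c=cal or vision.calibration(cam);K=np.array(c['mtx']);E=np.array(c['extrinsics'])
    p=np.linalg.inv(K)@np.array([uv[0],uv[1],1.])*d
    return (E@np.r_[p,1])[:3]
def ray(cam,uv):
    c=vision.calibration(cam);K=np.array(c['mtx']);E=np.array(c['extrinsics'])
    v=E[:3,:3]@np.linalg.inv(K)@np.array([uv[0],uv[1],1.]);return E[:3,3],v/np.linalg.norm(v)
def med(D,uv,n=2):
    u,v=int(round(uv[0])),int(round(uv[1]));w=D[max(0,v-n):v+n+1,max(0,u-n):u+n+1];w=w[w>0]
    return np.median(w) if len(w) else 0
E
python3 - <<'E'
from h import *
s=r.sense();print({k:np.round(v,3) for k,v in s.items()})
ims=[]
for cam in ['scene','side']:
    im,D=vision.grab_frame(cam);cv2.imwrite(f'pics/{cam}0.png',im[...,::-1]);np.save(f'{cam}0.npy',D)
    print(cam,np.round(vision.calibration(cam)['extrinsics'],3).tolist())
    for t in ['mould','guard','catch','pivot','post','eye','knob_mid','hexkey','tin','pin_a','flask']:
        for l in vision.landmark_of(cam,t)[:2]:
            print(cam,t,round(l['conf'],2),np.round(l['uv'],1),np.round(px2w(cam,l['uv'],med(D,l['uv'])),0))
E
```

```text
{'clock': np.float64(0.0), 'qpos': array([-0.002,  0.354,  1.634,  0.   ,  1.155, -0.002]), 'qvel': array([ 0.   , -0.001,  0.001, -0.003,  0.001,  0.   ]), 'joint_efforts': array([-2.0000e-03, -6.0524e+01, -3.4206e+01, -0.0000e+00,  9.0000e-03,
        0.0000e+00]), 'eef_pos': array([6.24520e+02, 6.00000e-03, 2.30548e+02]), 'tcp_rot': array([-3.14 , -0.   ,  1.571]), 'contact_force': array([1.14 , 0.723, 0.263]), 'wrist_torque': array([ 0.049, -0.012, -0.016]), 'grasp_force': np.float64(0.0), 'opening': np.float64(0.998)}
scene [[-0.64, 0.529, -0.557, 1268.823], [0.768, 0.456, -0.45, 570.457], [0.016, -0.716, -0.698, 1116.943], [0.0, 0.0, 0.0, 1.0]]
scene mould 0.57 [351.  276.9] [660. 184. 301.]
scene mould 0.17 [310.7 250.6] [ 453. -104.   30.]
scene guard 0.74 [361.8 224.5] [225. -71.   0.]
scene catch 0.87 [363.9 244.9] [569. 152. 311.]
scene catch 0.33 [428.1 331.3] [471. 326.  20.]
scene pivot 0.59 [346.2 292.8] [610. 142. 166.]
scene post 0.66 [317.4 283.6] [615.  54. 139.]
scene eye 0.97 [309.8 288. ] [593.  10.  67.]
scene eye 0.7 [487.8 360.3] [452. 489.  24.]
scene knob_m
[... 417 characters left out ...]
de guard 0.97 [281.6 168.2] [537. 127. 309.]
side guard 0.7 [349.9 291.5] [610. -92.   4.]
side catch 0.55 [268.2 230. ] [458.  72. 174.]
side catch 0.54 [287.5 227.6] [531. 104. 132.]
side pivot 0.96 [306.3 202.8] [613. 137. 166.]
side pivot 0.61 [288.1 228.5] [532. 102. 130.]
side post 0.67 [321.5 225.2] [608.  49. 144.]
side post 0.49 [307.2 202.3] [616. 137. 166.]
side eye 0.92 [321.5 252.8] [585.  14.  80.]
side knob_mid 0.63 [273.5 221.9] [469.  58. 205.]
side hexkey 0.53 [350.3 291.3] [613. -89.   2.]
side tin 0.83 [306.8 326.6] [ 432. -161.   33.]
side tin 0.28 [273.8 222.4] [469.  57. 204.]
side pin_a 0.71 [349.8 289.7] [615. -84.   2.]
side flask 0.23 [268.3 227.6] [456.  67. 186.]
```

View pics/scene0.png

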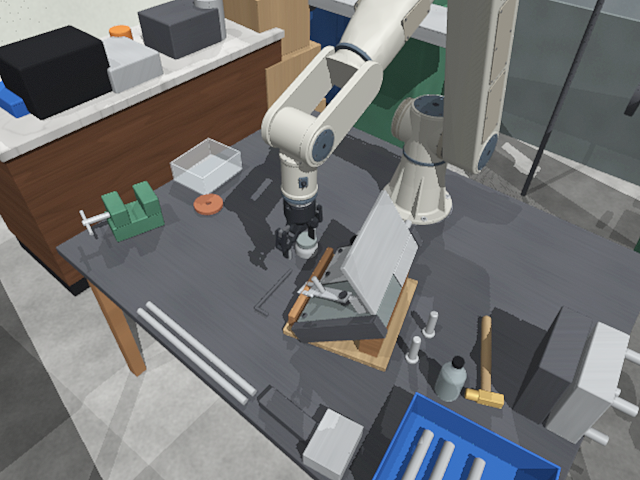

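View pics/side0.png

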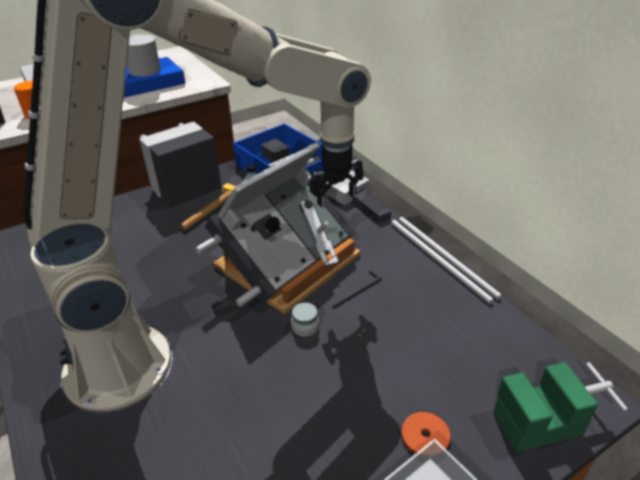

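```bash
cat >> h.py <<'E'
from scipy.optimize import least_squares
T=0.6109
def frame(p): # p=[x,y,yaw of mould y-axis] origin z=130
    x,y,a=p[:3];ya=np.array([np.cos(a),np.sin(a),0]);xh=np.array([np.sin(a)*1,-np.cos(a),0])
    xa=xh*np.cos(T)+np.array([0,0,np.sin(T)])
    return np.c_[xa,ya,np.cross(xa,ya)],np.array([x,y,130.+(p[4] if len(p)>4 else 0)])
def pts(s,k=0):
    c,n=np.cos(s),np.sin(s)
    return dict(mould=(0,0,0),guard=(115,0,150),catch=(20,70,34),pivot=(20,-90,18),knob_mid=(20,70,62+k),
      post=(20-85*n,-90+85*c,48),eye=(20-160*n,-90+160*c,18))
def proj(cam,P,cal=None):
    c=cal or vision.calibration(cam);E=np.linalg.inv(np.array(c['extrinsics']));q=np.array(c['mtx'])@(E@np.r_[P,1])[:3];return q[:2]/q[2]
E
python3 - <<'E'
from h import *
obs=[('side','mould',287.3,227.7),('side','guard',281.6,168.2),('side','catch',268.2,230),('side','pivot',306.3,202.8),('side','post',321.5,225.2),('side','eye',321.5,252.8),('side','knob_mid',273.5,221.9),
('scene','pivot',346.2,292.8),('scene','post',317.4,283.6),('scene','eye',309.8,288)]
cal={c:vision.calibration(c) for c in('side','scene')}
def res(p):
    Rm,o=frame(p);P=pts(p[3]);return np.concatenate([proj(c,Rm@np.array(P[t])+o,cal[c])-[u,v] for c,t,u,v in obs])
s=least_squares(res,[530,104,np.arctan2(-.34,-.94),1.2],loss='soft_l1')
print(np.round(s.x,3),s.cost);
for o,e in zip(obs,res(s.x).reshape(-1,2)):print(o,np.round(e,1))
np.save('fit.npy',s.x);Rm,o=frame(s.x);print(Rm.round(3))
D=np.load('side0.npy')
# plane check at face spots
for q in [(-60,0,0),(-40,40,0),(-80,-20,0),(-60,60,0),(70,0,0),(60,60,0)]:
    uv=proj('side',Rm@np.array(q)+o);w=px2w('side',uv,med(D,uv));print(q,uv.round(0),(Rm.T@(w-o)).round(1))
P=pts(s.x[3])
for t in P:print(t,(Rm@np.array(P[t])+o).round(1))
im=cv2.imread('pics/side0.png')
for t in P:
    uv=proj('side',Rm@np.array(P[t])+o);cv2.circle(im,tuple(int(round(x*8)) for x in uv),8,(0,0,255),-1,shift=3)
im2=cv2.imread('pics/scene0.png')
for t in P:
    uv=proj('scene',Rm@np.array(P[t])+o);cv2.circle(im2,tuple(int(round(x*8)) for x in uv),8,(0,0,255),-1,shift=3)
cv2.imwrite('pics/c1.png',np.hstack([cv2.resize(im[130:330,190:390],(400,400),interpolation=2),cv2.resize(im2[180:380,260:460],(400,400),interpolation=2)]))
E
```

```text
[532.252 109.067  -2.799   1.163] 13.632502981873989
('side', 'mould', 287.3, 227.7) [-0.3 -0.6]
('side', 'guard', 281.6, 168.2) [-0.9 -0.8]
('side', 'catch', 268.2, 230) [ 1.5 -1.7]
('side', 'pivot', 306.3, 202.8) [-0.6  1.2]
('side', 'post', 321.5, 225.2) [-0.9  0.4]
('side', 'eye', 321.5, 252.8) [3.8 1.5]
('side', 'knob_mid', 273.5, 221.9) [0.1 1.7]
('scene', 'pivot', 346.2, 292.8) [-0.7  4.3]
('scene', 'post', 317.4, 283.6) [2.1 0.2]
('scene', 'eye', 309.8, 288) [-0.5 -0.7]
[[-0.275 -0.942  0.193]
 [ 0.772 -0.336 -0.54 ]
 [ 0.574  0.     0.819]]
(-60, 0, 0) [301. 243.] [-60.2   1.6   2.2]
(-40, 40, 0) [287. 245.] [-40.1  41.    1.4]
(-80, -20, 0) [310. 245.] [-80.2 -17.3   3.7]
(-60, 60, 0) [287. 254.] [-60.1  60.7   1. ]
(70, 0, 0) [271. 208.] [69.5  1.8  2.5]
(60, 60, 0) [258. 221.] [53.8 82.7 34. ]
mould [532.3 109.1 130. ]
guard [529.5 116.8 318.8]
catch [467.4  82.6 169.3]
pivot [615.  145.  156.2]
knob_mid [472.8  67.5 192.3]
post [610.5  57.3 136. ]
eye [595.6  10.4  72. ]
```

View pics/c1.png

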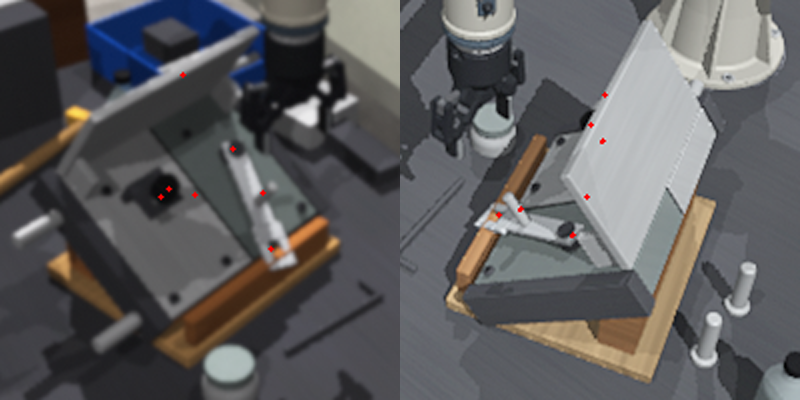

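The overlay confirms the fit to a few mm. In the left crop the knob is near (165,190), the pivot (235,150) and the strap end (275,250). The strap is open at about 1.16 rad. I'll move to a stand-off downhill of the knob and look with the wrist camera.

{"api": "play_rows", "payload": {"steps": [{"delta_pos": [0.3, -3, -0.5], "yaw": -0.1, "jaw": 100}, {"delta_pos": [0.6, -7, -1], "yaw": -0.22, "jaw": 100}, {"delta_pos": [1, -11, -1], "yaw": -0.342, "jaw": 100}, {"delta_pos": [1, -13.1, -1], "yaw": -0.342, "jaw": 100}, {"delta_pos": [1, -13.1, -1], "yaw": -0.342, "jaw": 100}, {"delta_pos": [1, -13.1, -1], "yaw": -0.342, "jaw": 100}, {"delta_pos": [1, -13.1, -1], "yaw": -0.342, "jaw": 100}, {"delta_pos": [1, -13.1, -1], "yaw": -0.342, "jaw": 100}]}}

```text
clock: 2.0
eef_pos: [495.0, 10.0, 241.2]
tcp_rot: [3.141, 0.0, 1.913]
contact_force: [0.3, -0.4, 0.6]
opening: 0.997
grasp_force: 0.0
```

```bash
cat > look.py <<'E'
from h import *
import sys
p=np.load('fit.npy');Rm,o=frame(p);k=float(sys.argv[2]) if len(sys.argv)>2 else 0
s=r.sense();print(np.round(s['clock'],2),np.round(s['eef_pos'],1),np.round(s['tcp_rot'],3),'F',np.round(s['contact_force'],1))
print('tcp in mould',(Rm.T@(s['eef_pos']-o)).round(1))
c=vision.calibration('wrist');im,D=vision.grab_frame('wrist');np.save('w.npy',D)
print(np.round(c['extrinsics'],2).tolist())
P=pts(p[3],k);out=im[...,::-1].copy()
for t in P:
    uv=proj('wrist',Rm@np.array(P[t])+o,c);print(t,'pred',uv.round(0))
    if abs(uv).max()<2000: cv2.circle(out,tuple(int(x) for x in uv),3,(0,0,255),-1)
    for l in vision.landmark_of('wrist',t)[:1]:
        w=px2w('wrist',l['uv'],med(D,l['uv']),c);print('   ',round(l['conf'],2),np.round(l['uv'],1),'mould xyz',(Rm.T@(w-o)).round(1))
        cv2.circle(out,tuple(int(x) for x in l['uv']),3,(0,255,0),-1)
cv2.imwrite(f'pics/{sys.argv[1]}.png',out)
E
python3 look.py w1
```

```text
2.0 [495.   10.  241.2] [3.141 0.    1.913] F [ 0.3 -0.4  0.6]
tcp in mould [ -2.4  68.3 137.5]
[[0.94, 0.32, 0.11, 467.09], [0.33, -0.89, -0.3, 89.38], [0.0, 0.32, -0.95, 384.57], [0.0, 0.0, 0.0, 1.0]]
mould pred [427. 114.]
    0.87 [429.1 116.4] mould xyz [-0.3 -1.1  2. ]
guard pred [750.  76.]
catch pred [315. 121.]
    0.58 [314.7 119.7] mould xyz [38.8 69.8 58.1]
pivot pred [601. 103.]
    0.84 [594.6 116. ] mould xyz [ 19.9 -81.4  29.5]
knob_mid pred [315. 157.]
    0.9 [313.9 152.4] mould xyz [34.6 70.1 75.5]
post pred [502. 231.]
    0.8 [502.2 241.1] mould xyz [-57.3 -53.2  57.2]
eye pred [428. 252.]
    0.9 [429.1 258.8] mould xyz [-137.6  -30.    18.3]
```

View pics/w1.png

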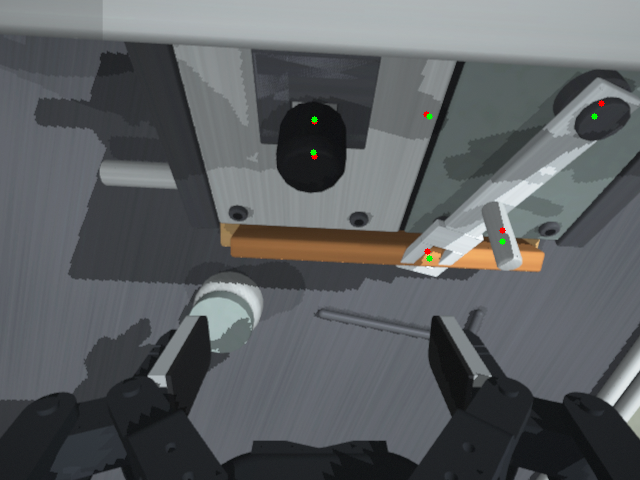

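The wrist view shows the knob at (313,150), the post at (500,240) and the guard at the top edge. The camera sits on the uphill side, towards the guard, so I'll turn the tool half round for clearance. First I'll refine the fit.

```bash
python3 - <<'E'
from h import *
print(np.round(r.sense()['qpos'],3))
c=vision.calibration('wrist');cal={q:vision.calibration(q) for q in('side','scene')};cal['wrist']=c;print(np.round(c['mtx'],1).tolist())
obs=[('side','mould',287.3,227.7),('side','guard',281.6,168.2),('side','catch',268.2,230),('side','pivot',306.3,202.8),('side','post',321.5,225.2),('side','eye',321.5,252.8),('side','knob_mid',273.5,221.9),
('scene','pivot',346.2,292.8),('scene','post',317.4,283.6),('scene','eye',309.8,288)]+[('wrist',a,*b) for a,b in dict(mould=(429.1,116.4),catch=(314.7,119.7),pivot=(594.6,116),knob_mid=(313.9,152.4),post=(502.2,241.1),eye=(429.1,258.8)).items()]
def res(p):
    Rm,o=frame(p);P=pts(p[3]);return np.concatenate([(proj(c,Rm@np.array(P[t])+o,cal[c])-[u,v])/(2.5 if c=='wrist' else 1.) for c,t,u,v in obs]+[[p[4]/2]])
s=least_squares(res,[*np.load('fit.npy')[:4],0],loss='soft_l1');print(s.x.round(3))
for o,e in zip(obs,res(s.x)[:-1].reshape(-1,2)):print(o[:2],np.round(e*(2.5 if o[0]=='wrist' else 1),1))
np.save('fit.npy',s.x)
Rm,o=frame(s.x)
D=np.load('w.npy')
for q in [(-60,0,0),(-70,60,0),(-60,30,0),(20,70,76),(115,70,150)]:
    uv=proj('wrist',Rm@np.array(q)+o,c);w=px2w('wrist',uv,med(D,uv),c);print(q,uv.round(0),(Rm.T@(w-o)).round(1))
E
```

```text
[ 0.017  0.138  1.896  0.     1.109 -0.325]
[[385.1, 0.0, 319.2], [0.0, 385.1, 240.0], [0.0, 0.0, 1.0]]
[531.777 107.553  -2.841   1.206   0.949]
('side', 'mould') [-0.2 -0.5]
('side', 'guard') [-0.7 -0.9]
('side', 'catch') [ 0.7 -2. ]
('side', 'pivot') [0.5 1.6]
('side', 'post') [0.3 1.1]
('side', 'eye') [5.3 2.2]
('side', 'knob_mid') [-0.9  1.5]
('scene', 'pivot') [-2.5  3.2]
('scene', 'post') [ 0.4 -0.5]
('scene', 'eye') [-2.2 -0.9]
('wrist', 'mould') [-2.   0.4]
('wrist', 'catch') [ 0.1 -0.9]
('wrist', 'pivot') [ 5.9 -2.7]
('wrist', 'knob_mid') [-0.8  2.1]
('wrist', 'post') [-0.5 -2.9]
('wrist', 'eye') [-0.1 -1.8]
(-60, 0, 0) [406. 184.] [-59.4   0.2   0.6]
(-70, 60, 0) [326. 190.] [-70.  60.  -0.]
(-60, 30, 0) [367. 183.] [-60.2  30.   -0.2]
(20, 70, 76) [312. 175.] [19.3 70.  75.3]
(115, 70, 150) [308.  67.] [48.6 74.  33.5]
```

{"api": "play_rows", "payload": {"steps": [{"delta_pos": [0, 0, 0], "yaw": 0.13, "jaw": 100}, {"delta_pos": [0, 0, 0], "yaw": 0.26, "jaw": 100}, {"delta_pos": [0, 0, 0], "yaw": 0.39, "jaw": 100}, {"delta_pos": [0, 0, 0], "yaw": 0.52, "jaw": 100}, {"delta_pos": [0, 0, 0], "yaw": 0.65, "jaw": 100}, {"delta_pos": [0, 0, 0], "yaw": 0.78, "jaw": 100}, {"delta_pos": [0, 0, 0], "yaw": 0.91, "jaw": 100}, {"delta_pos": [0, 0, 0], "yaw": 1.03, "jaw": 100}]}}

```text
clock: 3.2
eef_pos: [494.0, 10.0, 241.3]
tcp_rot: [3.142, -0.0, 0.877]
contact_force: [-0.1, -0.1, -0.3]
opening: 0.999
grasp_force: 0.0
```

{"api": "play_rows", "payload": {"steps": [{"delta_pos": [0, 0, 0], "yaw": 0.13, "jaw": 100}, {"delta_pos": [0, 0, 0], "yaw": 0.26, "jaw": 100}, {"delta_pos": [0, 0, 0], "yaw": 0.39, "jaw": 100}, {"delta_pos": [0, 0, 0], "yaw": 0.52, "jaw": 100}, {"delta_pos": [0, 0, 0], "yaw": 0.65, "jaw": 100}, {"delta_pos": [0, 0, 0], "yaw": 0.78, "jaw": 100}, {"delta_pos": [0, 0, 0], "yaw": 0.91, "jaw": 100}, {"delta_pos": [0, 0, 0], "yaw": 1.03, "jaw": 100}]}}

```text
clock: 4.0
eef_pos: [494.0, 10.0, 241.3]
tcp_rot: [3.142, -0.0, -0.153]
contact_force: [0.1, -0.3, -0.2]
opening: 1.001
grasp_force: 0.0
```

{"api": "play_rows", "payload": {"steps": [{"delta_pos": [0, 0, 0], "yaw": 0.13, "jaw": 100}, {"delta_pos": [0, 0, 0], "yaw": 0.26, "jaw": 100}, {"delta_pos": [0, 0, 0], "yaw": 0.39, "jaw": 100}, {"delta_pos": [0, 0, 0], "yaw": 0.52, "jaw": 100}, {"delta_pos": [0, 0, 0], "yaw": 0.65, "jaw": 100}, {"delta_pos": [0, 0, 0], "yaw": 0.78, "jaw": 100}, {"delta_pos": [0, 0, 0], "yaw": 0.91, "jaw": 100}, {"delta_pos": [0, 0, 0], "yaw": 1.02, "jaw": 100}]}}

```text
clock: 4.8
eef_pos: [494.0, 10.0, 241.3]
tcp_rot: [-3.142, -0.0, -1.172]
contact_force: [0.2, -0.0, 0.5]
opening: 1.001
grasp_force: 0.0
```

```bash
python3 look.py w2; python3 - <<'E'
from h import *
print(r.sense()['qpos'].round(3))
E
```

```text
4.8 [494.   10.  241.3] [-3.142 -0.    -1.172] F [ 0.2 -0.   0.5]
tcp in mould [ -3.8  65.  137.4]
[[-0.92, -0.37, -0.12, 526.32], [-0.39, 0.87, 0.3, -65.76], [-0.0, 0.32, -0.95, 384.66], [0.0, 0.0, 0.0, 1.0]]
mould pred [224. 329.]
    0.66 [223.2 328. ] mould xyz [-0.7 -0.7  0. ]
guard pred [ 75. 695.]
catch pred [316. 366.]
pivot pred [ 84. 346.]
    0.71 [ 82.9 344. ] mould xyz [ 18.5 -87.   25.8]
knob_mid pred [318. 368.]
    0.76 [319.1 365.7] mould xyz [18.3 69.6 75.4]
post pred [135. 228.]
    0.9 [130.8 224.6] mould xyz [-56.5 -55.3  64.7]
eye pred [203. 159.]
    0.63 [199.5 155.5] mould xyz [-134.3  -37.2   14.7]
[0.017 0.137 1.896 0.    1.109 2.754]
```

View pics/w2.png

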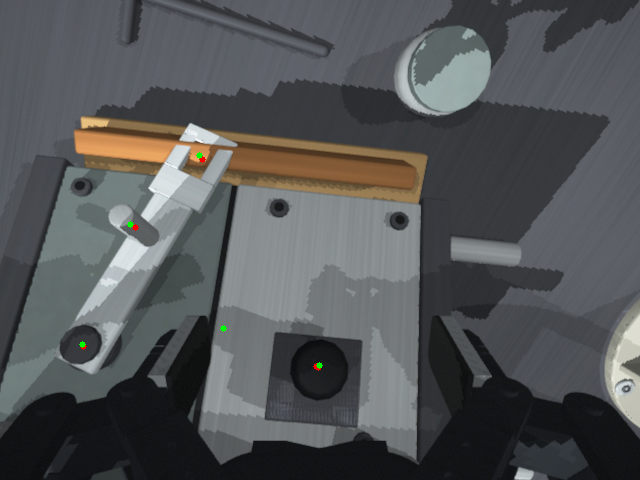

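```bash
cat > go.py <<'E'
from h import *
import sys
# args: triples u,w,h -> tool deltas (cm) from present measured pose ; u uphill horiz, w along mould y, h world height
p=np.load('fit.npy');Rm,o=frame(p);s=r.sense();a=p[2]
U=np.array([np.sin(a),-np.cos(a),0]);W=np.array([np.cos(a),np.sin(a),0])
Rt=R.from_euler('xyz',s['tcp_rot']).as_matrix();e=s['eef_pos'];d=e-o
print('now u,w,h',(U@d).round(1),(W@d).round(1),e[2].round(1),'F',s['contact_force'].round(1),'t',round(float(s['clock']),2),'open',round(float(s['opening']),2),'grip',round(float(s['grasp_force']),1),'mould xyz',(Rm.T@d).round(1))
for t in sys.argv[1:]:
    u,w,h=map(float,t.split(','));P=U*u+W*w+o;P[2]=h
    print(t,((Rt.T@(P-e))/10).round(2),'mould',(Rm.T@(P-o)).round(1))
print('mould z axis in tool',(Rt.T@Rm[:,2]).round(3),'x',(Rt.T@Rm[:,0]).round(3),'y',(Rt.T@Rm[:,1]).round(3))
E
python3 go.py -65,70,175 -50,70,175 -42,70,175 -34,70,175
```

```text
now u,w,h -82.0 65.0 241.3 F [-0.4  0.1  0.7] t 5.2 open 1.0 grip 0.0 mould xyz [ -3.9  65.  137.4]
-65,70,175 [-1.74  0.32  6.63] mould [-28.   70.   73.4]
-50,70,175 [-3.23  0.16  6.63] mould [-15.7  70.   64.8]
-42,70,175 [-4.03  0.08  6.63] mould [-9.1 70.  60.2]
-34,70,175 [-4.82 -0.    6.63] mould [-2.6 70.  55.6]
mould z axis in tool [ 0.57   0.06  -0.819] x [-0.815 -0.085 -0.574] y [-0.104  0.995  0.   ]
```

{"api": "play_rows", "payload": {"steps": [{"delta_pos": [-0.5, 0.1, 2], "yaw": 0, "jaw": 100}, {"delta_pos": [-1, 0.2, 4], "yaw": 0, "jaw": 100}, {"delta_pos": [-1.74, 0.3, 6], "yaw": 0, "jaw": 100}, {"delta_pos": [-2.2, 0.25, 6.6], "yaw": 0, "jaw": 100}, {"delta_pos": [-2.7, 0.2, 6.6], "yaw": 0, "jaw": 100}, {"delta_pos": [-3.2, 0.15, 6.6], "yaw": 0, "jaw": 100}, {"delta_pos": [-3.7, 0.1, 6.6], "yaw": 0, "jaw": 100}, {"delta_pos": [-4.0, 0.08, 6.6], "yaw": 0, "jaw": 100}]}}

```text
clock: 6.0
eef_pos: [478.0, 47.0, 176.1]
tcp_rot: [-3.14, -0.0, -1.167]
contact_force: [-0.2, -0.7, -0.2]
opening: 0.999
grasp_force: 0.0
```

{"api": "play_rows", "payload": {"steps": [{"delta_pos": [-0.1, 0, 0], "yaw": 0, "jaw": 100}, {"delta_pos": [-0.2, 0, 0], "yaw": 0, "jaw": 100}, {"delta_pos": [-0.3, 0, 0], "yaw": 0, "jaw": 100}, {"delta_pos": [-0.4, 0, 0], "yaw": 0, "jaw": 100}, {"delta_pos": [-0.4, 0, 0], "yaw": 0, "jaw": 100}, {"delta_pos": [-0.4, 0, 0], "yaw": 0, "jaw": 100}, {"delta_pos": [-0.4, 0, 0], "yaw": 0, "jaw": 100}, {"delta_pos": [-0.4, 0, 0], "yaw": 0, "jaw": 100}]}}

```text
clock: 6.8
eef_pos: [476.0, 50.1, 175.2]
tcp_rot: [3.141, 0.0, -1.167]
contact_force: [-0.6, -0.2, 0.0]
opening: 0.998
grasp_force: 0.0
```

```bash
python3 look.py w3; python3 go.py -34,70,175
```

```text
6.8 [476.   50.1 175.2] [ 3.141  0.    -1.167] F [-0.6 -0.2  0. ]
tcp in mould [-6.  70.3 58.3]
[[-0.92, -0.37, -0.13, 508.71], [-0.39, 0.87, 0.3, -25.49], [-0.0, 0.32, -0.95, 318.62], [0.0, 0.0, 0.0, 1.0]]
mould pred [187. 324.]
    0.63 [188.6 322.1] mould xyz [ 2.6 22.2 79.5]
guard pred [-430. 1403.]
catch pred [312. 376.]
    0.66 [462.3   1.2] mould xyz [-198.4  139.9   46.5]
pivot pred [-15. 346.]
knob_mid pred [315. 381.]
    0.69 [318.6 381.1] mould xyz [19.  70.6 75.8]
post pred [ 56. 178.]
    0.72 [ 52.8 175.5] mould xyz [-56.9 -55.   57.6]
eye pred [163.  98.]
    0.65 [159.2  92.2] mould xyz [-135.4  -37.4   15.3]
now u,w,h -38.3 70.3 175.3 F [-1.  -0.1 -0.6] t 7.2 open 1.0 grip 0.0 mould xyz [-5.9 70.3 58.3]
-34,70,175 [-0.42 -0.07  0.03] mould [-2.6 70.  55.6]
mould z axis in tool [ 0.571  0.059 -0.819] x [-0.815 -0.084 -0.574] y [-0.103  0.995  0.   ]
```

View pics/w3.png

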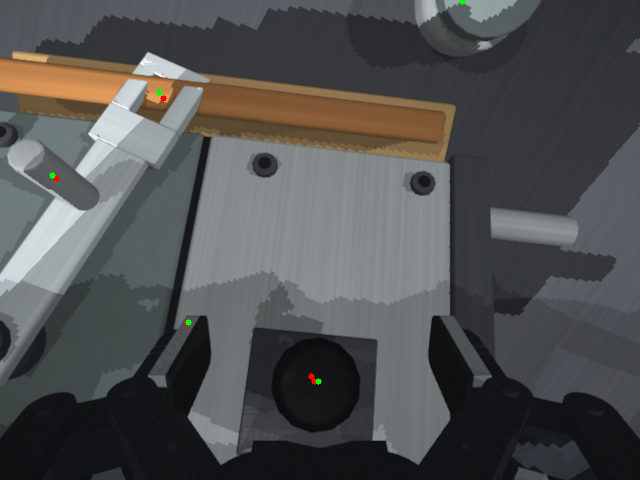

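The fingers straddle the knob, which is at (316,383), and nothing is touching. I'll creep uphill.

{"api": "play_rows", "payload": {"steps": [{"delta_pos": [-0.05, 0, 0], "yaw": 0, "jaw": 100}, {"delta_pos": [-0.1, 0, 0], "yaw": 0, "jaw": 100}, {"delta_pos": [-0.15, 0, 0], "yaw": 0, "jaw": 100}, {"delta_pos": [-0.2, 0, 0], "yaw": 0, "jaw": 100}, {"delta_pos": [-0.25, 0, 0], "yaw": 0, "jaw": 100}, {"delta_pos": [-0.3, 0, 0], "yaw": 0, "jaw": 100}, {"delta_pos": [-0.3, 0, 0], "yaw": 0, "jaw": 100}, {"delta_pos": [-0.3, 0, 0], "yaw": 0, "jaw": 100}]}}

```text
clock: 8.0
eef_pos: [474.8, 52.9, 175.3]
tcp_rot: [-3.142, -0.0, -1.167]
contact_force: [-0.7, 0.2, 0.1]
opening: 1.003
grasp_force: 0.0
```

{"api": "play_rows", "payload": {"steps": [{"delta_pos": [-0.05, 0, 0], "yaw": 0, "jaw": 100}, {"delta_pos": [-0.1, 0, 0], "yaw": 0, "jaw": 100}, {"delta_pos": [-0.15, 0, 0], "yaw": 0, "jaw": 100}, {"delta_pos": [-0.2, 0, 0], "yaw": 0, "jaw": 100}, {"delta_pos": [-0.2, 0, 0], "yaw": 0, "jaw": 100}, {"delta_pos": [-0.2, 0, 0], "yaw": 0, "jaw": 100}, {"delta_pos": [-0.2, 0, 0], "yaw": 0, "jaw": 100}, {"delta_pos": [-0.2, 0, 0], "yaw": 0, "jaw": 100}]}}

```text
clock: 8.8
eef_pos: [474.0, 54.7, 175.2]
tcp_rot: [3.141, 0.0, -1.167]
contact_force: [-0.3, 0.4, -0.6]
opening: 0.998
grasp_force: 0.0
```

```bash
python3 go.py -32,70,175
```

```text
now u,w,h -33.3 70.8 175.2 F [-0.3  0.4 -0.6] t 8.8 open 1.0 grip 0.0 mould xyz [-1.9 70.8 55.4]
-32,70,175 [-0.12 -0.1   0.02] mould [-0.9 70.  54.4]
mould z axis in tool [ 0.571  0.059 -0.819] x [-0.815 -0.084 -0.574] y [-0.103  0.995  0.   ]
```

{"api": "play_rows", "payload": {"steps": [{"delta_pos": [-0.08, -0.08, 0], "yaw": 0, "jaw": 60}, {"delta_pos": [-0.08, -0.08, 0], "yaw": 0, "jaw": 40}, {"delta_pos": [-0.08, -0.08, 0], "yaw": 0, "jaw": 30}, {"delta_pos": [-0.08, -0.08, 0], "yaw": 0, "jaw": 20}, {"delta_pos": [-0.08, -0.08, 0], "yaw": 0, "jaw": 20}, {"delta_pos": [-0.08, -0.08, 0], "yaw": 0, "jaw": 20}, {"delta_pos": [-0.08, -0.08, 0], "yaw": 0, "jaw": 20}, {"delta_pos": [-0.08, -0.08, 0], "yaw": 0, "jaw": 20}], "grip_force": 60}}

```text
clock: 9.6
eef_pos: [474.9, 56.0, 175.6]
tcp_rot: [-3.141, -0.0, -1.167]
contact_force: [1.4, 2.4, 4.8]
opening: 0.379
grasp_force: 59.0
```

```bash
python3 go.py -32,70,175
```

```text
now u,w,h -32.4 69.6 175.6 F [1.4 2.4 4.8] t 9.6 open 0.38 grip 59.0 mould xyz [-0.9 69.6 55.2]
-32,70,175 [-0.05  0.04  0.06] mould [-0.9 70.  54.4]
mould z axis in tool [ 0.571  0.058 -0.819] x [-0.815 -0.085 -0.574] y [-0.102  0.995 -0.001]
```

{"api": "play_rows", "payload": {"steps": [{"delta_pos": [0.23, 0.02, -0.33], "yaw": 0, "jaw": 20}, {"delta_pos": [0.46, 0.05, -0.66], "yaw": 0, "jaw": 20}, {"delta_pos": [0.69, 0.07, -0.98], "yaw": 0, "jaw": 20}, {"delta_pos": [0.91, 0.09, -1.31], "yaw": 0, "jaw": 20}, {"delta_pos": [1.14, 0.12, -1.64], "yaw": 0, "jaw": 20}, {"delta_pos": [1.37, 0.14, -1.97], "yaw": 0, "jaw": 20}, {"delta_pos": [1.6, 0.16, -2.29], "yaw": 0, "jaw": 20}, {"delta_pos": [1.71, 0.17, -2.46], "yaw": 0, "jaw": 20}]}}

```text
clock: 10.4
eef_pos: [479.6, 40.0, 199.5]
tcp_rot: [-3.141, 0.001, -1.168]
contact_force: [1.8, 6.4, -4.5]
opening: 0.375
grasp_force: 59.5
```

```bash
python3 look.py w4 0.03; python3 go.py
```

```text
10.4 [479.6  40.  199.5] [-3.141e+00  1.000e-03 -1.168e+00] F [ 1.8  6.4 -4.5]
tcp in mould [-0.8 69.9 84.2]
[[-0.92, -0.37, -0.13, 512.27], [-0.39, 0.87, 0.3, -35.78], [-0.0, 0.32, -0.95, 342.72], [0.0, 0.0, 0.0, 1.0]]
mould pred [201. 318.]
    0.89 [203.3 316.3] mould xyz [-1.2  1.3  0.3]
guard pred [-127.  941.]
catch pred [312. 363.]
pivot pred [ 25. 337.]
    0.9 [ 23.5 333.9] mould xyz [ 18.2 -86.4  25.6]
knob_mid pred [314. 365.]
    0.87 [317.4 366.8] mould xyz [ 19.2  69.2 104.7]
post pred [ 88. 190.]
    0.69 [ 86.  186.6] mould xyz [-57.3 -54.6  59.1]
eye pred [178. 116.]
    0.69 [174.  110.4] mould xyz [-135.2  -37.5   15.2]
now u,w,h -49.2 69.8 199.6 F [1.5 5.2 1.1] t 10.8 open 0.37 grip 59.7 mould xyz [-0.9 69.8 84.5]
mould z axis in tool [ 0.57   0.058 -0.82 ] x [-0.815 -0.084 -0.573] y [-0.102  0.995 -0.   ]
```

View pics/w4.png

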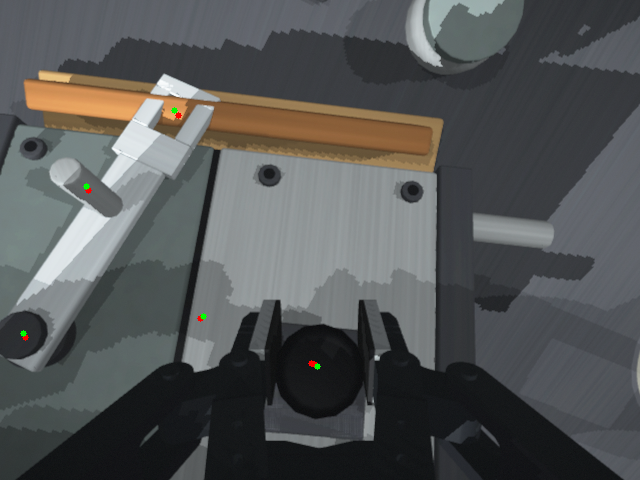

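The knob is at about 29 mm out. I'll pull it the last millimetre, open the fingers and retreat downhill.

{"api": "play_rows", "payload": {"steps": [{"delta_pos": [0.08, 0.01, -0.12], "yaw": 0, "jaw": 20}, {"delta_pos": [0.08, 0.01, -0.12], "yaw": 0, "jaw": 20}, {"delta_pos": [0.05, 0.01, -0.07], "yaw": 0, "jaw": 70}, {"delta_pos": [0.05, 0.01, -0.07], "yaw": 0, "jaw": 90}, {"delta_pos": [0.05, 0.01, -0.07], "yaw": 0, "jaw": 90}, {"delta_pos": [1.5, 0.15, -0.07], "yaw": 0, "jaw": 90}, {"delta_pos": [3, 0.3, -0.07], "yaw": 0, "jaw": 90}, {"delta_pos": [4.5, 0.47, -0.07], "yaw": 0, "jaw": 90}]}}

```text
clock: 11.6
eef_pos: [493.4, -5.4, 200.7]
tcp_rot: [-3.141, -0.0, -1.167]
contact_force: [-0.7, -0.5, -1.1]
opening: 0.903
grasp_force: 0.0
```

```bash
python3 go.py -90,-61,200 -81,-61,123; python3 - <<'E'
from h import *
p=np.load('fit.npy');Rm,o=frame(p);im,D=vision.grab_frame('wrist')
for t in ['knob_mid','post','eye']:
    for l in vision.landmark_of('wrist',t)[:1]: print(t,l['conf'],(Rm.T@(px2w('wrist',l['uv'],med(D,l['uv']))-o)).round(1))
E
```

```text
now u,w,h -96.5 70.1 200.7 F [-0.7 -0.5 -1.1] t 11.6 open 0.9 grip 0.0 mould xyz [-39.   70.1 112.5]
-90,-61,200 [  0.7  -13.11   0.07] mould [-34.1 -61.  108.2]
-81,-61,123 [ -0.2  -13.2    7.77] mould [-70.9 -61.   40. ]
mould z axis in tool [ 0.571  0.059 -0.819] x [-0.815 -0.084 -0.574] y [-0.103  0.995 -0.   ]
knob_mid 0.96 [ -2.2  65.3 182.1]
post 0.85 [-59.7 -53.4  63.9]
eye 0.57 [-132.1  -38.9   12.6]
```

{"api": "play_rows", "payload": {"steps": [{"delta_pos": [0.2, -2.5, 0], "yaw": 0, "jaw": 70}, {"delta_pos": [0.3, -6, 0], "yaw": 0, "jaw": 70}, {"delta_pos": [0.5, -9.5, 0], "yaw": 0, "jaw": 70}, {"delta_pos": [0.6, -12, 0], "yaw": 0, "jaw": 70}, {"delta_pos": [0.3, -13.1, 1], "yaw": 0, "jaw": 70}, {"delta_pos": [0, -13.15, 2.5], "yaw": 0, "jaw": 70}, {"delta_pos": [-0.2, -13.2, 3.5], "yaw": 0, "jaw": 70}, {"delta_pos": [-0.2, -13.2, 3.5], "yaw": 0, "jaw": 70}]}}

```text
clock: 12.6
eef_pos: [610.7, 49.7, 163.0]
tcp_rot: [3.137, 0.002, -1.167]
contact_force: [-0.2, 0.0, -0.2]
opening: 0.703
grasp_force: 0.0
```

```bash
python3 go.py -81,-61,123; python3 look.py w5 30; python3 - <<'E'
from h import *
p=np.load('fit.npy');Rm,o=frame(p)
for t in [1.18,1.2,1.22,1.24]: print(t,[proj('wrist',Rm@np.array(pts(t)[k])+o).round(0) for k in('post','eye')])
E
```

```text
now u,w,h -78.6 -58.2 163.0 F [-0.2  0.  -0.2] t 12.6 open 0.7 grip 0.0 mould xyz [-46.  -58.2  71.3]
-81,-61,123 [ 0.27 -0.27  4.  ] mould [-70.9 -61.   40. ]
mould z axis in tool [ 0.569  0.063 -0.82 ] x [-0.816 -0.081 -0.573] y [-0.103  0.995  0.005]
12.6 [610.7  49.7 163. ] [ 3.137e+00  2.000e-03 -1.167e+00] F [-0.2  0.  -0.2]
tcp in mould [-46.  -58.2  71.3]
[[-0.92, -0.37, -0.13, 644.09], [-0.39, 0.87, 0.3, -25.81], [0.0, 0.32, -0.95, 306.2], [0.0, 0.0, 0.0, 1.0]]
mould pred [407. 416.]
    0.85 [404.3 414.4] mould xyz [-0.9 -1.6 -0.1]
guard pred [ 757. 1723.]
catch pred [570. 485.]
pivot pred [240. 451.]
    0.59 [239.2 451.1] mould xyz [-10.3 -77.  147.1]
knob_mid pred [690. 543.]
post pred [317. 291.]
    0.84 [312.2 289.3] mould xyz [-57.1 -62.5  68.3]
eye pred [366. 189.]
    0.89 [362.7 185.6] mould xyz [-133.7  -34.8   13.9]
1.18 [array([327., 293.]), array([377., 194.])]
1.2 [array([324., 291.]), array([373., 191.])]
1.22 [array([320., 290.]), array([368., 189.])]
1.24 [array([317., 288.]), array([363., 187.])]
```

View pics/w5.png

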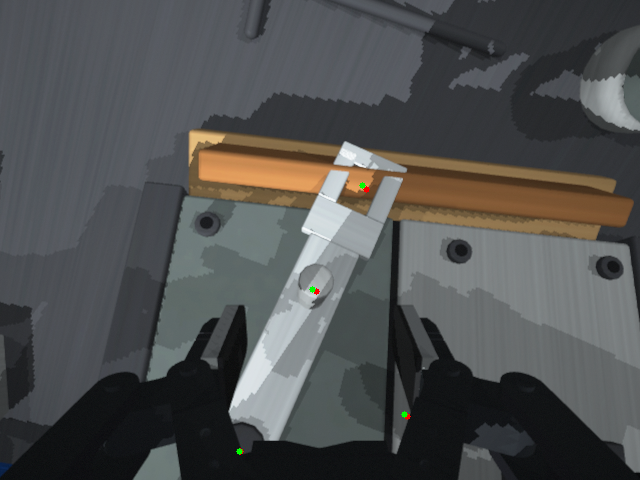

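The post is centred between the fingers at (315,285), and the strap is at about 1.24 rad. I'll descend and grip it.

{"api": "play_rows", "payload": {"steps": [{"delta_pos": [0.27, -0.35, 1], "yaw": 0, "jaw": 70}, {"delta_pos": [0.27, -0.35, 2], "yaw": 0, "jaw": 70}, {"delta_pos": [0.27, -0.35, 3], "yaw": 0, "jaw": 70}, {"delta_pos": [0.27, -0.35, 3.8], "yaw": 0, "jaw": 70}, {"delta_pos": [0.27, -0.35, 3.8], "yaw": 0, "jaw": 40}, {"delta_pos": [0.27, -0.35, 3.8], "yaw": 0, "jaw": 10}, {"delta_pos": [0.27, -0.35, 3.8], "yaw": 0, "jaw": 5}, {"delta_pos": [0.27, -0.35, 3.8], "yaw": 0, "jaw": 5}], "grip_force": 45}}

```text
clock: 13.8
eef_pos: [617.3, 48.1, 127.7]
tcp_rot: [3.14, -0.0, -1.168]
contact_force: [-3.1, -4.6, -1.1]
opening: 0.175
grasp_force: 43.8
```

```bash
python3 go.py; python3 - <<'E'
from h import *
p=np.load('fit.npy');Rm,o=frame(p);s=r.sense();Rt=R.from_euler('xyz',s['tcp_rot']).as_matrix()
s0=1.24
for s1 in [1.12,1.0,.88,.76,.64,.52,.4,.3]:
    d=85*np.array([np.sin(s0)-np.sin(s1),np.cos(s1)-np.cos(s0),0]);print(s1,(Rt.T@Rm@d/10).round(2))
E
```

```text
now u,w,h -82.1 -64.0 127.7 F [-3.1 -4.6 -1.1] t 13.8 open 0.17 grip 43.8 mould xyz [-69.1 -64.   44.4]
mould z axis in tool [ 0.571  0.06  -0.819] x [-0.815 -0.083 -0.574] y [-0.102  0.995  0.001]
1.12 [-0.41  0.91 -0.22]
1.0 [-0.91  1.75 -0.51]
0.88 [-1.48  2.52 -0.85]
0.76 [-2.13  3.2  -1.25]
0.64 [-2.83  3.79 -1.7 ]
0.52 [-3.58  4.28 -2.18]
0.4 [-4.37  4.65 -2.71]
0.3 [-5.05  4.87 -3.17]
```

{"api": "play_rows", "payload": {"steps": [{"delta_pos": [-0.41, 0.91, -0.22], "yaw": 0, "jaw": 5}, {"delta_pos": [-0.91, 1.75, -0.51], "yaw": 0, "jaw": 5}, {"delta_pos": [-1.48, 2.52, -0.85], "yaw": 0, "jaw": 5}, {"delta_pos": [-2.13, 3.2, -1.25], "yaw": 0, "jaw": 5}, {"delta_pos": [-2.83, 3.79, -1.7], "yaw": 0, "jaw": 5}, {"delta_pos": [-3.58, 4.28, -2.18], "yaw": 0, "jaw": 5}, {"delta_pos": [-4.37, 4.65, -2.71], "yaw": 0, "jaw": 5}, {"delta_pos": [-4.37, 4.65, -2.71], "yaw": 0, "jaw": 5}]}}

```text
clock: 14.6
eef_pos: [556.4, 71.8, 155.6]
tcp_rot: [3.14, 0.001, -1.166]
contact_force: [-3.4, 3.4, 2.9]
opening: 0.167
grasp_force: 44.4
```

```bash
python3 - <<'E'
import numpy as np;p=np.load('fit.npy');p[3]=.4;np.save('fit.npy',p)
E
python3 go.py; python3 look.py w6 30
```

```text
now u,w,h -41.4 -12.9 155.6 F [-3.4  3.4  2.9] t 14.6 open 0.17 grip 44.4 mould xyz [-19.8 -12.9  44. ]
mould z axis in tool [ 0.569  0.06  -0.82 ] x [-0.815 -0.084 -0.573] y [-0.103  0.995  0.001]
14.6 [556.4  71.8 155.6] [ 3.140e+00  1.000e-03 -1.166e+00] F [-3.4  3.4  2.9]
tcp in mould [-19.8 -12.9  44. ]
[[-0.92, -0.37, -0.13, 589.38], [-0.39, 0.87, 0.3, -3.86], [0.0, 0.32, -0.95, 298.84], [0.0, 0.0, 0.0, 1.0]]
mould pred [337. 363.]
    0.88 [338.6 359.5] mould xyz [-2.9 -6.  62.5]
guard pred [ 456. 2428.]
catch pred [505. 430.]
pivot pred [139. 394.]
    0.49 [616.4 468.8] mould xyz [ 16.6  59.8 105.8]
knob_mid pred [614. 471.]
    0.58 [614.9 466.4] mould xyz [ 16.   59.5 105.8]
post pred [323. 331.]
    0.94 [317.  316.3] mould xyz [-17.1 -15.5  68.3]
eye pred [458. 287.]
    0.75 [449.8 266.6] mould xyz [-57.3  60.2  -0.2]
```

View pics/w6.png

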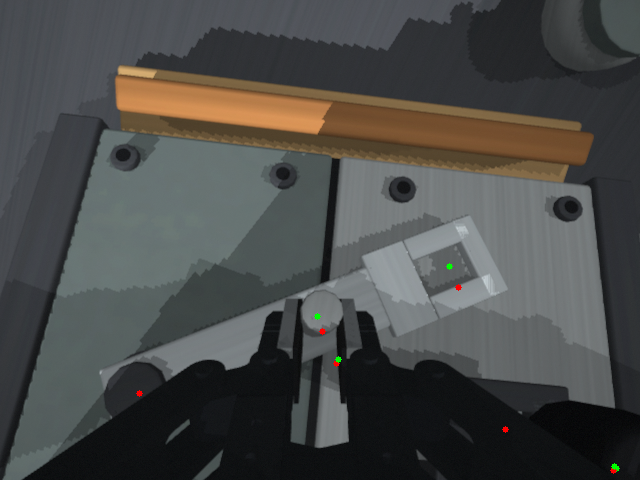

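The strap is at about 0.48 rad and the post is gripped at (320,315). I'll release it, back off downhill, close the fingers and push from the downhill side, which keeps clear of the guard.

{"api": "play_rows", "payload": {"steps": [{"delta_pos": [0, 0, 0], "yaw": 0, "jaw": 60}, {"delta_pos": [0, 0, 0], "yaw": 0, "jaw": 60}, {"delta_pos": [0, 0, 0], "yaw": 0, "jaw": 60}, {"delta_pos": [1.4, 0.15, 1], "yaw": 0, "jaw": 60}, {"delta_pos": [2.8, 0.3, 2], "yaw": 0, "jaw": 60}, {"delta_pos": [4.1, 0.42, 2.9], "yaw": 0, "jaw": 60}, {"delta_pos": [4.5, 0.46, 3.1], "yaw": 0, "jaw": 60}, {"delta_pos": [4.5, 0.46, 3.1], "yaw": 0, "jaw": 0}]}}

```text
clock: 15.8
eef_pos: [571.1, 26.3, 122.8]
tcp_rot: [3.14, 0.001, -1.169]
contact_force: [-0.1, 0.6, -0.3]
opening: 0.447
grasp_force: 0.0
```

{"api": "play_rows", "payload": {"steps": [{"delta_pos": [0, 0, 0], "yaw": 0, "jaw": 0}, {"delta_pos": [0, 0, 0], "yaw": 0, "jaw": 0}, {"delta_pos": [0, 0, 0], "yaw": 0, "jaw": 0}, {"delta_pos": [0, 0, 0], "yaw": 0, "jaw": 0}, {"delta_pos": [0, 0, 0], "yaw": 0, "jaw": 0}, {"delta_pos": [0, 0, 0], "yaw": 0, "jaw": 0}, {"delta_pos": [0, 0, 0], "yaw": 0, "jaw": 0}, {"delta_pos": [0, 0, 0], "yaw": 0, "jaw": 0}], "grip_force": 30}}

```text
clock: 16.6
eef_pos: [571.4, 27.5, 123.7]
tcp_rot: [-3.142, -0.0, -1.167]
contact_force: [1.1, -0.3, -0.4]
opening: 0.004
grasp_force: 0.0
```

```bash
python3 go.py -72,-13,135 -60,-9,143 -47,-6,152 -40,-5,157;  python3 look.py w7 30
```

```text
now u,w,h -88.2 -14.1 123.7 F [ 1.1 -0.3 -0.4] t 16.6 open 0.0 grip 0.0 mould xyz [-76.4 -14.1  44.7]
-72,-13,135 [-1.62 -0.06 -1.13] mould [-56.7 -13.   44.6]
-60,-9,143 [-2.85  0.22 -1.93] mould [-42.2  -9.   44.3]
-47,-6,152 [-4.18  0.38 -2.83] mould [-26.4  -6.   44.2]
-40,-5,157 [-4.89  0.41 -3.33] mould [-17.8  -5.   44.3]
mould z axis in tool [ 0.571  0.059 -0.819] x [-0.815 -0.084 -0.574] y [-0.103  0.995 -0.   ]
16.6 [571.4  27.5 123.7] [-3.142 -0.    -1.167] F [ 1.1 -0.3 -0.4]
tcp in mould [-76.4 -14.1  44.7]
[[-0.92, -0.37, -0.13, 604.06], [-0.39, 0.87, 0.3, -48.09], [-0.0, 0.32, -0.95, 267.04], [0.0, 0.0, 0.0, 1.0]]
mould pred [331. 488.]
guard pred [ 533. 9136.]
catch pred [515. 591.]
pivot pred [113. 541.]
knob_mid pred [647. 735.]
post pred [313. 489.]
eye pred [462. 407.]
```

{"api": "play_rows", "payload": {"steps": [{"delta_pos": [-0.8, -0.05, -0.56], "yaw": 0, "jaw": 0}, {"delta_pos": [-1.6, -0.06, -1.12], "yaw": 0, "jaw": 0}, {"delta_pos": [-2.2, 0.1, -1.5], "yaw": 0, "jaw": 0}, {"delta_pos": [-2.8, 0.2, -1.92], "yaw": 0, "jaw": 0}, {"delta_pos": [-3.3, 0.28, -2.25], "yaw": 0, "jaw": 0}, {"delta_pos": [-3.8, 0.34, -2.58], "yaw": 0, "jaw": 0}, {"delta_pos": [-4.18, 0.38, -2.83], "yaw": 0, "jaw": 0}, {"delta_pos": [-4.18, 0.38, -2.83], "yaw": 0, "jaw": 0}]}}

```text
clock: 17.8
eef_pos: [550.6, 64.2, 152.7]
tcp_rot: [3.14, -0.001, -1.166]
contact_force: [-1.0, -5.2, 0.7]
opening: 0.0
grasp_force: 2.4
```

```bash
python3 go.py -40,-5,157;  python3 look.py w8 30; python3 - <<'E'
from h import *
p=np.load('fit.npy');Rm,o=frame(p)
for t in [0,.05,.1,.2,.3]: print(t,proj('wrist',Rm@np.array(pts(t)['post'])+o).round(0))
E
```

```text
now u,w,h -46.9 -5.1 152.7 F [-1.  -5.2  0.7] t 17.8 open 0.0 grip 2.4 mould xyz [-26.   -5.1  44.7]
-40,-5,157 [-0.69 -0.06 -0.44] mould [-17.8  -5.   44.3]
mould z axis in tool [ 0.572  0.06  -0.818] x [-0.814 -0.084 -0.575] y [-0.104  0.995  0.001]
17.8 [550.6  64.2 152.7] [ 3.140e+00 -1.000e-03 -1.166e+00] F [-1.  -5.2  0.7]
tcp in mould [-26.   -5.1  44.7]
[[-0.92, -0.37, -0.13, 583.42], [-0.39, 0.87, 0.3, -11.08], [0.0, 0.32, -0.95, 296.08], [0.0, 0.0, 0.0, 1.0]]
mould pred [321. 375.]
    0.58 [313.4 415.2] mould xyz [ 8.1 -6.5 77.8]
guard pred [ 319. 2675.]
catch pred [487. 444.]
    0.61 [118.4 403.5] mould xyz [ 17.3 -87.6  25.6]
pivot pred [119. 407.]
    0.63 [121.8 403.2] mould xyz [ 17.1 -86.2  25.7]
knob_mid pred [587. 493.]
    0.34 [578.4  21. ] mould xyz [-203.9  127.8   42. ]
post pred [302. 345.]
    0.63 [310.3 413.8] mould xyz [ 7.4 -7.7 80.9]
eye pred [443. 299.]
    0.42 [308.6 413.6] mould xyz [ 7.3 -8.3 81.3]
0 [312. 437.]
0.05 [313. 425.]
0.1 [313. 413.]
0.2 [312. 390.]
0.3 [308. 367.]
```

{"api": "play_rows", "payload": {"steps": [{"delta_pos": [-0.1, 0, -0.07], "yaw": 0, "jaw": 0}, {"delta_pos": [-0.2, 0, -0.14], "yaw": 0, "jaw": 0}, {"delta_pos": [-0.3, 0, -0.21], "yaw": 0, "jaw": 0}, {"delta_pos": [-0.4, 0, -0.28], "yaw": 0, "jaw": 0}, {"delta_pos": [-0.5, 0, -0.35], "yaw": 0, "jaw": 0}, {"delta_pos": [-0.6, 0, -0.42], "yaw": 0, "jaw": 0}, {"delta_pos": [-0.6, 0, -0.42], "yaw": 0, "jaw": 0}, {"delta_pos": [-0.6, 0, -0.42], "yaw": 0, "jaw": 0}]}}

```text
clock: 19.0
eef_pos: [548.4, 69.5, 156.5]
tcp_rot: [3.14, -0.001, -1.166]
contact_force: [-1.2, -6.4, 0.5]
opening: 0.005
grasp_force: 2.7
```

{"api": "play_rows", "payload": {"steps": [{"delta_pos": [-0.05, 0, -0.035], "yaw": 0, "jaw": 0}, {"delta_pos": [-0.1, 0, -0.07], "yaw": 0, "jaw": 0}, {"delta_pos": [-0.15, 0, -0.1], "yaw": 0, "jaw": 0}, {"delta_pos": [-0.2, 0, -0.14], "yaw": 0, "jaw": 0}, {"delta_pos": [-0.2, 0, -0.14], "yaw": 0, "jaw": 0}, {"delta_pos": [-0.2, 0, -0.14], "yaw": 0, "jaw": 0}, {"delta_pos": [-0.2, 0, -0.14], "yaw": 0, "jaw": 0}, {"delta_pos": [-0.2, 0, -0.14], "yaw": 0, "jaw": 0}]}}

```text
clock: 19.8
eef_pos: [547.7, 70.5, 157.4]
tcp_rot: [3.14, -0.002, -1.166]
contact_force: [1.5, -11.5, -3.6]
opening: -0.002
grasp_force: 5.4
```

```bash
python3 go.py
```

```text
now u,w,h -40.1 -4.2 157.4 F [  1.5 -11.5  -3.6] t 19.8 open -0.0 grip 5.4 mould xyz [-17.7  -4.2  44.7]
mould z axis in tool [ 0.572  0.061 -0.818] x [-0.813 -0.084 -0.576] y [-0.103  0.995  0.002]
```

{"api": "play_rows", "payload": {"steps": [{"delta_pos": [-0.05, 0, -0.035], "yaw": 0, "jaw": 0}, {"delta_pos": [-0.1, 0, -0.07], "yaw": 0, "jaw": 0}, {"delta_pos": [-0.13, 0, -0.09], "yaw": 0, "jaw": 0}, {"delta_pos": [-0.13, 0, -0.09], "yaw": 0, "jaw": 0}, {"delta_pos": [-0.13, 0, -0.09], "yaw": 0, "jaw": 0}, {"delta_pos": [-0.13, 0, -0.09], "yaw": 0, "jaw": 0}, {"delta_pos": [-0.13, 0, -0.09], "yaw": 0, "jaw": 0}, {"delta_pos": [-0.13, 0, -0.09], "yaw": 0, "jaw": 0}]}}

```text
clock: 20.6
eef_pos: [547.4, 70.7, 157.8]
tcp_rot: [3.139, -0.004, -1.166]
contact_force: [3.5, -16.5, -9.2]
opening: -0.002
grasp_force: 8.3
```

```bash
python3 go.py; python3 look.py w9 30|grep -A1 -E 'post|eye|knob'
```

```text
now u,w,h -39.8 -4.0 157.8 F [  3.5 -16.5  -9.2] t 20.6 open -0.0 grip 8.3 mould xyz [-17.2  -4.   44.8]
mould z axis in tool [ 0.574  0.061 -0.817] x [-0.813 -0.084 -0.577] y [-0.104  0.995  0.002]
knob_mid pred [580. 456.]
    0.58 [579.2 454.2] mould xyz [ 17.  60. 106.]
post pred [301. 323.]
    0.87 [309.1 409.5] mould xyz [14.9 -7.2 82.6]
eye pred [440. 281.]
    0.16 [577.2  13. ] mould xyz [-200.6  128.7   43. ]
```

The strap is firmly on its stop: the force rose to about 19 N with almost no motion. Now I'll back off, rise, and go to the knob.

{"api": "play_rows", "payload": {"steps": [{"delta_pos": [1, 0.1, 0.7], "yaw": 0, "jaw": 0}, {"delta_pos": [2, 0.2, 1.4], "yaw": 0, "jaw": 0}, {"delta_pos": [3, 0.3, 0], "yaw": 0, "jaw": 0}, {"delta_pos": [3, 0.3, -3], "yaw": 0, "jaw": 0}, {"delta_pos": [3, 0.3, -6], "yaw": 0, "jaw": 0}, {"delta_pos": [3, 0.3, -9], "yaw": 0, "jaw": 0}, {"delta_pos": [3, 0.3, -9.2], "yaw": 0, "jaw": 0}, {"delta_pos": [3, 0.3, -9.2], "yaw": 0, "jaw": 0}]}}

```text
clock: 21.8
eef_pos: [557.2, 44.3, 251.1]
tcp_rot: [-3.14, -0.0, -1.167]
contact_force: [-0.2, -0.7, -0.1]
opening: -0.002
grasp_force: 0.0
```

```bash
python3 go.py -65,70,250 -61,70,238; python3 look.py w10 30|grep -A1 -E 'post|eye|knob'; python3 - <<'E'
from h import *
p=np.load('fit.npy');Rm,o=frame(p)
for t in [0,.03,.06,.1]: print(t,[proj('wrist',Rm@np.array(pts(t)[k])+o).round(0) for k in('post','eye')])
E
```

```text
now u,w,h -67.9 -5.6 251.1 F [-0.2 -0.7 -0.1] t 21.8 open -0.0 grip 0.0 mould xyz [ 13.3  -5.6 137.4]
-65,70,250 [-1.07  7.49  0.1 ] mould [ 15.   70.  134.8]
-61,70,238 [-1.46  7.45  1.3 ] mould [ 11.4  70.  122.7]
mould z axis in tool [ 0.571  0.057 -0.819] x [-0.815 -0.085 -0.574] y [-0.102  0.995 -0.002]
knob_mid pred [455. 348.]
    0.85 [457.7 348.4] mould xyz [ 20.4  66.2 105.4]
post pred [307. 286.]
eye pred [399. 263.]
0 [array([311., 339.]), array([413., 349.])]
0.03 [array([311., 335.]), array([413., 343.])]
0.06 [array([311., 331.]), array([413., 336.])]
0.1 [array([311., 325.]), array([412., 327.])]
```

View pics/w10.png

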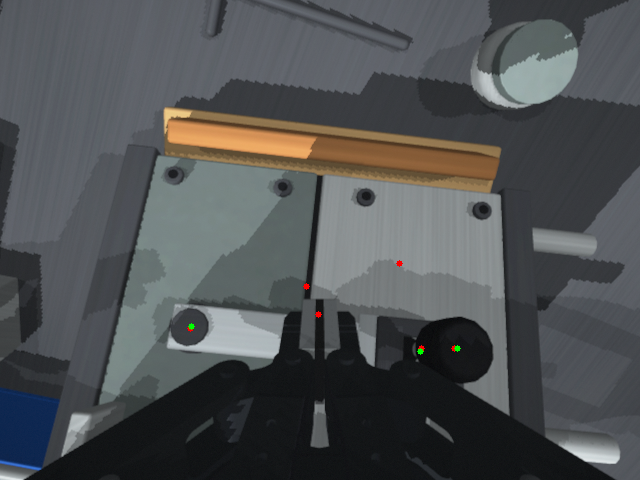

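The strap lies along the mould's y axis in the catch. The knob is still out at (455,348). I'll move over the knob.

{"api": "play_rows", "payload": {"steps": [{"delta_pos": [-0.3, 2.5, 0], "yaw": 0, "jaw": 0}, {"delta_pos": [-0.6, 5, 0], "yaw": 0, "jaw": 0}, {"delta_pos": [-1, 7, 0], "yaw": 0, "jaw": 0}, {"delta_pos": [-1.07, 7.5, 0.1], "yaw": 0, "jaw": 0}, {"delta_pos": [-1.25, 7.47, 0.7], "yaw": 0, "jaw": 0}, {"delta_pos": [-1.46, 7.45, 1.3], "yaw": 0, "jaw": 0}, {"delta_pos": [-1.46, 7.45, 1.3], "yaw": 0, "jaw": 0}, {"delta_pos": [-1.46, 7.45, 1.3], "yaw": 0, "jaw": 0}]}}

```text
clock: 23.0
eef_pos: [482.9, 28.6, 237.0]
tcp_rot: [3.141, 0.0, -1.167]
contact_force: [0.7, 0.3, 0.6]
opening: 0.002
grasp_force: 0.0
```

```bash
python3 go.py -55.5,70,229.5 -38,70,205
```

```text
now u,w,h -60.9 70.0 237.0 F [0.7 0.3 0.6] t 23.0 open 0.0 grip 0.0 mould xyz [ 10.9  70.  121.8]
-55.5,70,229.5 [-0.54 -0.06  0.75] mould [ 11.1  70.  112.6]
-38,70,205 [-2.28 -0.24  3.2 ] mould [11.3 70.  82.5]
mould z axis in tool [ 0.57   0.06  -0.819] x [-0.815 -0.084 -0.573] y [-0.103  0.995  0.001]
```

{"api": "play_rows", "payload": {"steps": [{"delta_pos": [-0.34, -0.04, 0.5], "yaw": 0, "jaw": 0}, {"delta_pos": [-0.6, -0.06, 0.85], "yaw": 0, "jaw": 0}, {"delta_pos": [-0.85, -0.09, 1.2], "yaw": 0, "jaw": 0}, {"delta_pos": [-1.1, -0.12, 1.55], "yaw": 0, "jaw": 0}, {"delta_pos": [-1.35, -0.14, 1.9], "yaw": 0, "jaw": 0}, {"delta_pos": [-1.6, -0.17, 2.25], "yaw": 0, "jaw": 0}, {"delta_pos": [-1.85, -0.19, 2.6], "yaw": 0, "jaw": 0}, {"delta_pos": [-1.85, -0.19, 2.6], "yaw": 0, "jaw": 0}]}}

```text
clock: 23.8
eef_pos: [477.0, 46.4, 211.1]
tcp_rot: [-3.141, 0.0, -1.167]
contact_force: [0.5, -1.6, 1.0]
opening: 0.001
grasp_force: 0.8
```

```bash
python3 go.py -38,70,205
```

```text
now u,w,h -42.2 70.4 211.1 F [ 0.5 -1.6  1. ] t 23.8 open 0.0 grip 0.8 mould xyz [11.4 70.4 89.8]
-38,70,205 [-0.41 -0.08  0.61] mould [11.3 70.  82.5]
mould z axis in tool [ 0.57   0.059 -0.819] x [-0.815 -0.084 -0.573] y [-0.103  0.995 -0.   ]
```

{"api": "play_rows", "payload": {"steps": [{"delta_pos": [-0.11, -0.01, 0.16], "yaw": 0, "jaw": 0}, {"delta_pos": [-0.23, -0.02, 0.33], "yaw": 0, "jaw": 0}, {"delta_pos": [-0.34, -0.04, 0.49], "yaw": 0, "jaw": 0}, {"delta_pos": [-0.4, -0.05, 0.57], "yaw": 0, "jaw": 0}, {"delta_pos": [-0.4, -0.05, 0.57], "yaw": 0, "jaw": 0}, {"delta_pos": [-0.4, -0.05, 0.57], "yaw": 0, "jaw": 0}, {"delta_pos": [-0.4, -0.05, 0.57], "yaw": 0, "jaw": 0}, {"delta_pos": [-0.4, -0.05, 0.57], "yaw": 0, "jaw": 0}]}}

```text
clock: 24.6
eef_pos: [475.9, 50.1, 205.8]
tcp_rot: [-3.142, 0.0, -1.167]
contact_force: [2.7, -3.0, 1.9]
opening: 0.0
grasp_force: 1.5
```

```bash
python3 go.py
```

```text
now u,w,h -38.3 70.4 205.8 F [ 2.7 -3.   1.9] t 24.6 open 0.0 grip 1.5 mould xyz [11.5 70.4 83.3]
mould z axis in tool [ 0.57   0.059 -0.819] x [-0.815 -0.084 -0.573] y [-0.102  0.995 -0.   ]
```

{"api": "play_rows", "payload": {"steps": [{"delta_pos": [-0.04, 0, 0.06], "yaw": 0, "jaw": 0}, {"delta_pos": [-0.09, 0, 0.12], "yaw": 0, "jaw": 0}, {"delta_pos": [-0.11, 0, 0.16], "yaw": 0, "jaw": 0}, {"delta_pos": [-0.11, 0, 0.16], "yaw": 0, "jaw": 0}, {"delta_pos": [-0.11, 0, 0.16], "yaw": 0, "jaw": 0}, {"delta_pos": [-0.11, 0, 0.16], "yaw": 0, "jaw": 0}, {"delta_pos": [-0.11, 0, 0.16], "yaw": 0, "jaw": 0}, {"delta_pos": [-0.11, 0, 0.16], "yaw": 0, "jaw": 0}]}}

```text
clock: 25.4
eef_pos: [475.6, 51.0, 204.2]
tcp_rot: [-3.141, -0.0, -1.167]
contact_force: [3.3, -4.3, 2.9]
opening: -0.003
grasp_force: 2.5
```

```bash
python3 go.py; python3 look.py w11 0|grep -A1 -E 'knob'
```

```text
now u,w,h -37.3 70.4 204.2 F [ 3.3 -4.3  2.9] t 25.4 open -0.0 grip 2.5 mould xyz [11.4 70.4 81.4]
mould z axis in tool [ 0.571  0.059 -0.819] x [-0.815 -0.084 -0.574] y [-0.102  0.995 -0.   ]
knob_mid pred [316. 337.]
post pred [162. 258.]
```

{"api": "play_rows", "payload": {"steps": [{"delta_pos": [-0.06, 0, 0.08], "yaw": 0, "jaw": 0}, {"delta_pos": [-0.11, -0.01, 0.16], "yaw": 0, "jaw": 0}, {"delta_pos": [-0.17, -0.02, 0.24], "yaw": 0, "jaw": 0}, {"delta_pos": [-0.17, -0.02, 0.24], "yaw": 0, "jaw": 0}, {"delta_pos": [-0.17, -0.02, 0.24], "yaw": 0, "jaw": 0}, {"delta_pos": [-0.17, -0.02, 0.24], "yaw": 0, "jaw": 0}, {"delta_pos": [-0.17, -0.02, 0.24], "yaw": 0, "jaw": 0}, {"delta_pos": [-0.17, -0.02, 0.24], "yaw": 0, "jaw": 0}]}}

```text
clock: 26.6
eef_pos: [475.6, 52.0, 202.7]
tcp_rot: [-3.141, -0.002, -1.167]
contact_force: [0.6, -8.3, 11.5]
opening: 0.0
grasp_force: 7.3
```

```bash
python3 go.py; python3 - <<'E'
from h import *
p=np.load('fit.npy');Rm,o=frame(p);c=vision.calibration('wrist');im,D=vision.grab_frame('wrist')
E=np.array(c['extrinsics']);K=np.array(c['mtx']);v,u=np.mgrid[0:480,0:640]
P=(np.stack([(u-K[0,2])/K[0,0]*D,(v-K[1,2])/K[1,1]*D,D],-1))@E[:3,:3].T+E[:3,3];M=(P-o)@Rm
m=(D>0)&(np.hypot(M[...,0]-20,M[...,1]-70)<17)&(im.max(-1)<60)
print(m.sum(),np.histogram(M[m][:,2],bins=[30,60,70,74,76,78,80,85,90,100,110,150]))
E
```

```text
now u,w,h -36.4 70.1 202.7 F [ 0.6 -8.3 11.5] t 26.6 open 0.0 grip 7.3 mould xyz [11.3 70.1 79.7]
mould z axis in tool [ 0.572  0.058 -0.818] x [-0.814 -0.085 -0.575] y [-0.103  0.995 -0.001]
5067 (array([   0,   26,   61,   13,    0,    0,    0,   45,  701,  931, 3290]), array([ 30,  60,  70,  74,  76,  78,  80,  85,  90, 100, 110, 150]))
```

{"api": "play_rows", "payload": {"steps": [{"delta_pos": [-0.06, 0, 0.08], "yaw": 0, "jaw": 0}, {"delta_pos": [-0.09, -0.01, 0.12], "yaw": 0, "jaw": 0}, {"delta_pos": [-0.09, -0.01, 0.12], "yaw": 0, "jaw": 0}, {"delta_pos": [-0.09, -0.01, 0.12], "yaw": 0, "jaw": 0}, {"delta_pos": [0.5, 0.05, -0.7], "yaw": 0, "jaw": 0}, {"delta_pos": [1.7, 0.2, -2.4], "yaw": 0, "jaw": 0}, {"delta_pos": [3.5, 0.3, -3.5], "yaw": 0, "jaw": 0}, {"delta_pos": [5, 0.4, -4], "yaw": 0, "jaw": 0}]}}

```text
clock: 27.45
eef_pos: [490.7, 5.0, 242.2]
tcp_rot: [3.141, 0.001, -1.167]
contact_force: [0.7, 0.5, 1.0]
opening: -0.001
grasp_force: 0.0
```

```bash
python3 go.py; python3 - <<'E'
from h import *
p=np.load('fit.npy');p[3]=0;Rm,o=frame(p);c=vision.calibration('wrist');im,D=vision.grab_frame('wrist')
E=np.array(c['extrinsics']);K=np.array(c['mtx']);v,u=np.mgrid[0:480,0:640]
P=(np.stack([(u-K[0,2])/K[0,0]*D,(v-K[1,2])/K[1,1]*D,D],-1))@E[:3,:3].T+E[:3,3];M=(P-o)@Rm
m=(D>0)&(np.hypot(M[...,0]-20,M[...,1]-70)<17)&(im.max(-1)<60)
print(m.sum(),np.histogram(M[m][:,2],bins=[30,60,70,72,74,75,76,77,78,80,85,90,100,150]))
for t in ['post','knob_mid','pivot']:
    print(t,proj('wrist',Rm@np.array(pts(0)[t])+o,c).round(1),[(round(l['conf'],2),np.round(l['uv'],1)) for l in vision.landmark_of('wrist',t)[:1]])
m=(D>0)&(abs(M[...,2]-18)<2.5)&(M[...,1]<35)&(M[...,1]>-75)&(abs(M[...,0]-20)<30)
q=M[m];print('strap pts',len(q));
if len(q)>50:
    for y in range(-75,35,15):
        b=q[(q[:,1]>=y)&(q[:,1]<y+15)]
        if len(b)>20: print(y,np.percentile(b[:,0],[2,98]).round(1))
E
```

```text
now u,w,h -85.8 69.6 242.2 F [0.7 0.5 1. ] t 27.45 open -0.0 grip 0.0 mould xyz [ -6.4  69.6 140.4]
mould z axis in tool [ 0.57   0.059 -0.82 ] x [-0.816 -0.084 -0.573] y [-0.103  0.995  0.   ]
15883 (array([0, 0, 0, 0, 0, 0, 0, 0, 0, 0, 0, 0, 0]), array([ 30,  60,  70,  72,  74,  75,  76,  77,  78,  80,  85,  90, 100,
       150]))
post [189.3 359.9] [(0.83, array([187.1, 358.7]))]
knob_mid [309.3 371.3] []
pivot [ 77.6 348.1] [(0.84, array([ 77.6, 347.5]))]
strap pts 5425
-75 [ 3.9 34.3]
-60 [ 4.  34.6]
-45 [ 4.2 34.7]
-30 [ 4.1 35.2]
-15 [ 4.1 34.6]
0 [ 4.4 24.2]
15 [ 4.2 20.7]
30 [-1.4 23.7]
```

{"api": "play_rows", "payload": {"steps": [{"delta_pos": [0, -2, 0], "yaw": 0, "jaw": 0}, {"delta_pos": [0, -4, 0], "yaw": 0, "jaw": 0}, {"delta_pos": [0, -6, 0], "yaw": 0, "jaw": 0}, {"delta_pos": [0, -7, 0], "yaw": 0, "jaw": 0}, {"delta_pos": [0, -7, 0], "yaw": 0, "jaw": 0}, {"delta_pos": [0, -7, 0], "yaw": 0, "jaw": 0}, {"delta_pos": [0, -7, 0], "yaw": 0, "jaw": 0}, {"delta_pos": [0, -7, 0], "yaw": 0, "jaw": 0}]}}

```text
clock: 28.45
eef_pos: [554.7, 32.4, 241.8]
tcp_rot: [3.141, 0.0, -1.168]
contact_force: [0.3, -0.1, -1.5]
opening: 0.004
grasp_force: 0.0
```

```bash
python3 - <<'E'
from h import *
p=np.load('fit.npy');p[3]=0;Rm,o=frame(p);c=vision.calibration('wrist');im,D=vision.grab_frame('wrist')
E=np.array(c['extrinsics']);K=np.array(c['mtx']);v,u=np.mgrid[0:480,0:640]
P=(np.stack([(u-K[0,2])/K[0,0]*D,(v-K[1,2])/K[1,1]*D,D],-1))@E[:3,:3].T+E[:3,3];M=(P-o)@Rm
m=(D>0)&(np.hypot(M[...,0]-20,M[...,1]-70)<13)&(M[...,2]<115)
print(m.sum(),np.histogram(M[m][:,2],bins=[30,60,70,72,74,75,76,77,78,80,85,90,100,150]))
print([(l['conf'],(Rm.T@(px2w('wrist',l['uv'],med(D,l['uv']),c)-o)).round(1)) for l in vision.landmark_of('wrist','knob_mid')[:1]],r.sense()['contact_force'])
E
```

```text
746 (array([  0,   0,   0,  13, 205, 385, 130,  12,   0,   0,   0,   0,   0]), array([ 30,  60,  70,  72,  74,  75,  76,  77,  78,  80,  85,  90, 100,
       150]))
[(0.87, array([ 16.5,  29.3, 185.5]))] [-0.12189726 -0.00872412 -0.25166734]
```

The knob top is at z = 75.5, the same as it was when home at the start. The strap is closed and the arm is clear of everything.

```bash
python3 -c "
from rig import r
print(r.sign_off())"
```

```text
the job is handed in; nothing more can be done
None
```

The strap is closed against its stop, the knob is pressed home through the eye, and the job is handed in with the arm clear; sign-off returned no verdict, so this rests on my own measurements.

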